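Jack up one side of a bench shaker and hold it

ROBOT

A 6-joint arm with a two-finger parallel gripper is mounted at the origin on the work surface. World frame = base frame: x ahead of the robot, y to its left, z up, the work surface at z = 0. Lengths are in mm, angles in rad, forces in N, time in s.
With the tool pointing down it reaches from about 275 to 775 mm from the base axis. Payload 14.6 kg.
Tool frame: the origin (TCP) lies between the finger pads, 19 mm behind the fingertips; this is the grasp point; z points along the fingers, y is the line along which they close (so a half turn about z gives the same grasp; the last joint's range is limited). The gripper opens to 85 mm and grips with 20 to 120 N. Pads are 22 mm wide; open, the fingers measure 114 mm over their backs; the gripper's body (76 mm by 85 mm) begins 54 mm behind the grasp point. The pads swing forward as they close: fully open they stand 13 mm farther back than shut.
Start: joints at [-1.269, 0.263, -0.048, 1.259, 0, 1.415], TCP at [231.561, -471.177, 249.978] pointing down, gripper open.
Joint ranges: [-2.65, 2.65], [-0.89, 1.7], [-1.18, 1.37], [-2.13, 2.11], [-1.35, 1.29], [-3.14, 3.14]. Speed limits (rad/s): [1.89, 1.89, 2.57, 2.79, 3.14, 3.14].

INTERFACE

Orientations are given as a unit quaternion [w, x, y, z].
In Python, from rig import manip, vision, monitor, close_job gives the robot as it stands (manip), with the cameras (vision), the job as plain functions and the readings (monitor).
- The arm moves only by the shell command python3 jog.py 'ROWS' [FORCE]. ROWS is a JSON object with one list for each field, all of the same length, 1 to 8, a row being the entries at one place: aperture (the finger opening in mm), x, y, z (the shift in shares of the most that a row can go, 1 being 50 mm), drx, dry, drz (a rotation vector in shares of 45 degrees (1.0 is 45 degrees)); each row shifts and turns the commanded pose from where the row before left it, along the tool's axes as they then stand; what a row does not reach is not made up. A row lasts 1/10 s, in which the tool goes at most 50 mm and 0.15 rad, less where a joint would pass 70% of its speed; a pose out of reach is approached as far as the arm can. The fingers move at their own pace and stop on an object; FORCE is the grip in N (left out, the last holds). Time passes only in rows, so rows that do not move let the fingers close. It prints the time, the measured TCP pose, the force, the opening and the grip force at its end. A shift or turn number past 1, either way, is cut back to 1. Input that does not fit is refused with a message, and nothing moves.
- monitor.read_state(): the state, without advancing time (a new reading comes with each control period).
- vision.read_camera(name): name is "scene" or "side" or "wrist"; returns a dict with "image" (384x512x3 uint8, red, green, blue), "mtx" (3x3 intrinsics, pixels), "R" (3x3) and "t" (3): a world point X has camera coordinates R X + t. Camera axes: x right, y down, z forward; pixel columns grow to the right and rows downward; lengths in mm; the calibration is good to about 2 mm. A picture is of the moment at which its call begins. There is no depth.
- close_job(): hands the job in; it is judged then, once.
The state is a dict: "clock": time; "qpos": joint angles; "qvel": joint speeds; "joint_efforts": joint torques, N m; "eef_pos": TCP position; "ee_rot": TCP orientation; "ft_force": force on the tool from outside, world axes, zero at the start; "wrist_torque": the same for the moment, N m; "width": finger opening in mm; "grip_force": force on a finger pad.
Only numpy, scipy, OpenCV 4.12 (cv2) and the standard library are available. Lean on these libraries where they do the work, as an engineer would, in place of code of your own. Each camera call takes 0.05 s, during which the arm holds its last target. There are 200 camera calls.

TASK

Stand the lever jack flat under the shaker's lift bracket (the round pad, not the square ears), square to the rail side with its saddle centred, and push it in firmly until you feel the saddle butt against the bracket's fence, without shoving the shaker. Then pump the handle right down to its stop once, let it come right back up, and press it right down again. Finish while holding the handle down, that side of the shaker raised and still; leave the other things on the bench alone.

Things in the scene. Friction and masses are not known exactly. Their poses are not given: they have to be found in the camera images.
- shaker: Orbital shaker, dark box 240 x 300 x 101 mm with an aluminium plate and low clamps on top (to 120 mm), 3 to 5 kg, loose on four 16 mm feet. Origin: bench level under its centre, z up. Its -x side, facing roughly world +y (to the jack), has a rail along y, outer face x = -130 mm, 76 to 98 mm high; plain square ears, 26 mm wide, at its ends (y = +-122 mm) are not lift points.
- lift_bracket: Steel lift bracket clamped on the rail at x = -156 mm, y within +-50 mm, of the shaker. Lug 44 mm wide, 10 mm thick, round at its free end, ring of small marks on top (86 mm high), reaches to x = -182 mm. Behind it a 50 mm wide plate hangs down to 52 mm above the bench: the fence. Origin: bench level below the pad's centre; axes as the shaker's.
- lift_pad (a point): Centre of the lift pad's underside (round, 44 mm diameter), 72 mm above the bench while the shaker stands on its feet. The fence's flat face is 18 mm from here towards +x of the shaker, so a saddle butted against it is centred in that direction.
- jack: Loose metal lever jack, 0.75 kg. Origin: bench level below the fulcrum; +x to the saddle (set it along the shaker's +x), z up. Base plate 70 mm wide, 8 thick, x = -130 to 80 mm. At the origin two cheeks, 36 mm over outer faces (y), x = +-16 mm, to 64 mm height: grip across y from above, handle bar between the fingers, TCP 40 to 50 mm high (bar under 75 mm high there).
- saddle_top (a point): Centre of the top of the saddle, a flat steel disc, 36 mm diameter, 10 mm thick, at x = 60 mm, y = 0 of the jack. 66 mm above the bench with the handle up (6 mm below the pad); rises 60 mm per rad of handle, 19 mm in all, so it lifts the pad about 13 mm.
- jack_handle (a joint): Pump handle angle, rad: 0 = up (it springs back there by itself), 0.32 = right down at its stop. Hinge along the jack's y, 50 mm above the jack's origin. Pressing at handle_end takes about 3 N free, 10 to 15 N with the shaker's weight on. It does not latch.
- handle_end (a point): Where to press, from above with closed fingers: top of the round black grip (18 mm diameter, 70 mm long) at the handle's end. Handle up: 128 mm behind the jack's origin (jack -x), 108 mm above the bench; right down: 140 mm behind, 65 mm above the bench.
- jack_saddle: The saddle disc itself; its origin is the same point as saddle_top.
- reagent_bottle: Bystander: amber bottle, 68 mm diameter, 130 mm high; origin at the centre of its foot.
- beaker: Bystander: clear beaker, 72 mm diameter, 85 mm high; origin at the centre of its foot.
- dish_stack: Bystander: clear stack of dishes, 90 mm diameter, 60 mm high; origin at the centre of its foot.
- tube_rack: Bystander: rack of capped tubes, 142 x 76 x 95 mm; origin at the centre of its foot.

How it is judged (in metres and radians):
On the way, in this order (a step that is already met when the one before it is completed fails the run):
1. the jack stands flat with its handle up, the saddle under the pad (centres within 10 mm seen from above, axes within 0.14 rad), pushed against the bracket's fence with more than 2 N (horizontal distance between saddle_top and lift_pad below 0.01 m and contact force between jack and shaker above 2 N and angle between the x axis of jack and the x axis of shaker, either way round below 0.14 rad and z of saddle_top in the frame of jack below 0.069 m and angle between jack's own z axis and vertical below 0.05 rad and height (world z) of jack below 0.004 m and value of joint jack_handle below 0.06 rad), for 0.05 s.
2. first stroke: the handle is right down (over 0.27 rad) and the pad is raised at least 8 mm by the saddle (value of joint jack_handle above 0.27 rad and height (world z) of lift_pad above 0.08 m and contact force between jack_saddle and shaker above 4 N), for 0.1 s.
3. the handle has come back up (under 0.06 rad) and the shaker stands on its feet again (value of joint jack_handle below 0.06 rad and height (world z) of lift_pad below 0.075 m), for 0.05 s.
At the end, for the whole second after the job is handed in: The fingers hold the handle right down (over 0.27 rad, over 2 N); the saddle carries the lift pad (over 4 N, centres within 13 mm in plan), raised 8 mm or more; the jack stands flat, the fingers do not touch the shaker and it is at rest (all of step 2 and contact force between the fingers and jack above 2 N and contact force between the fingers and shaker below 0.5 N and horizontal distance between saddle_top and lift_pad below 0.013 m and angle between jack's own z axis and vertical below 0.05 rad and height (world z) of jack below 0.004 m and linear speed of shaker below 0.02 m/s); the arm keeps its last pose, push and grip.
It fails at once if the shaker is shoved or thrown about (more than 25 mm) (distance of shaker from where it was at the start of the episode above 0.025 m).
It fails at once if a bystander is disturbed (more than 30 mm) (distance of any of reagent_bottle, beaker, dish_stack, tube_rack from where it was at the start of the episode above 0.03 m).
It also fails if it takes over 51 s, if anything falls off the work surface, if the arm or the gripper's body presses on something with over 40 N, if the wrist force passes 120 N, or if a joint passes its speed limit or range.

## Working session

There is one attempt and no reset: what is moved stays moved. The work goes in short steps, Python scripts to look and compute and a shell command to move; the robot and the scene stay as the last step left them, time stands still between calls to the robot, and variables do not carry over. Pictures are saved under pics/ and viewed, at most 10 in all, crops included, and the job is handed in when it is done.

```bash
ls; mkdir -p pics
cat > h.py <<'E'
import numpy as np,cv2
from rig import manip, vision, monitor, close_job
def cam(n):
    c=vision.read_camera(n); return c
def save(c,f,s=1):
    im=cv2.cvtColor(np.asarray(c["image"]),cv2.COLOR_RGB2BGR); cv2.imwrite(f,im)
def ray(c,u,v,z):
    K,R,t=[np.array(c[k],float) for k in("mtx","R","t")]
    t=t.ravel(); o=-R.T@t; d=R.T@np.linalg.solve(K,[u,v,1.])
    return o+d*(z-o[2])/d[2]
def proj(c,X):
    K,R,t=[np.array(c[k],float) for k in("mtx","R","t")]
    p=K@(R@np.array(X,float)+t.ravel()); return p[:2]/p[2]
E
python3 - <<'E'
from h import *
import pickle
d={n:cam(n) for n in("scene","side","wrist")}
pickle.dump(d,open("c0.pkl","wb"))
a=[cv2.cvtColor(np.asarray(d[n]["image"]),cv2.COLOR_RGB2BGR) for n in d]
for n,i in zip(d,a): cv2.imwrite(f"pics/{n}0.png",i); print(n, (-d[n]["R"].T@np.ravel(d[n]["t"])).round())
print(monitor.read_state())
E
```

```text
jog.py
pics
rig.py
scene [1125.  -76.  968.]
side [210. 856. 653.]
wrist [ 290. -442.  375.]
{'clock': 0.15, 'qpos': array([-1.26931334e+00,  2.63422011e-01, -4.87799908e-02,  1.25939566e+00,
       -2.30731821e-05,  1.41549750e+00]), 'qvel': array([ 0.00095561, -0.00078794, -0.00030915, -0.00066328, -0.00115969,
       -0.00051488]), 'joint_efforts': array([-1.82469503e-03, -6.37832522e+01,  3.84645510e+01,  1.06626487e-02,
       -1.28203801e-04,  3.36021071e-05]), 'eef_pos': array([ 231.49061919, -470.99577006,  249.63500683]), 'ee_rot': array([-3.98754465e-04,  9.74031893e-01,  2.26410494e-01, -4.07652833e-05]), 'ft_force': array([-0.39507097, -0.35020771,  0.66829885]), 'wrist_torque': array([-0.03614558,  0.05669694,  0.00233851]), 'grip_force': 0.0, 'width': 85.42806362960356}
```

View pics/scene0.png

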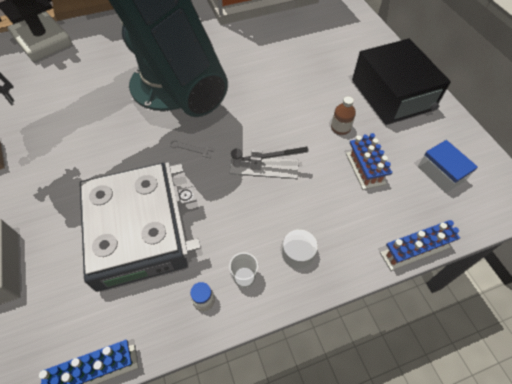

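View pics/side0.png

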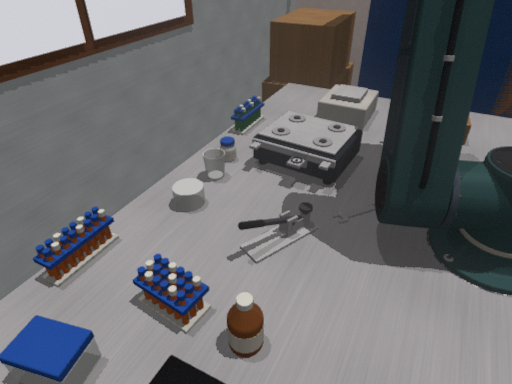

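The scene view shows the shaker at (135,220) with its bracket at (186,195), the jack at about (268,160) with its saddle at (237,155) and grip end at (307,150). The side view has the bracket at (296,161) and the jack at (280,230), with the grip at (245,225). I'll enlarge both.

Run:
```python
from h import *
a=cv2.imread("pics/scene0.png")[130:270,140:330]; b=cv2.imread("pics/side0.png")[120:260,220:370]
a=cv2.resize(a,None,fx=4,fy=4,interpolation=cv2.INTER_CUBIC)
b=cv2.resize(b,None,fx=4,fy=4,interpolation=cv2.INTER_CUBIC)
for im,(x0,y0) in((a,(140,130)),(b,(220,120))):
    for k in range(0,im.shape[1],80): cv2.putText(im,str(x0+k//4),(k,10),0,.4,(0,0,255),1); cv2.line(im,(k,12),(k,18),(0,0,255),1)
    for k in range(0,im.shape[0],80): cv2.putText(im,str(y0+k//4),(0,k+5),0,.4,(0,0,255),1); cv2.line(im,(26,k),(32,k),(0,0,255),1)
cv2.imwrite("pics/a.png",a);cv2.imwrite("pics/b.png",b)
```

```text
(no output)
```

View pics/a.png

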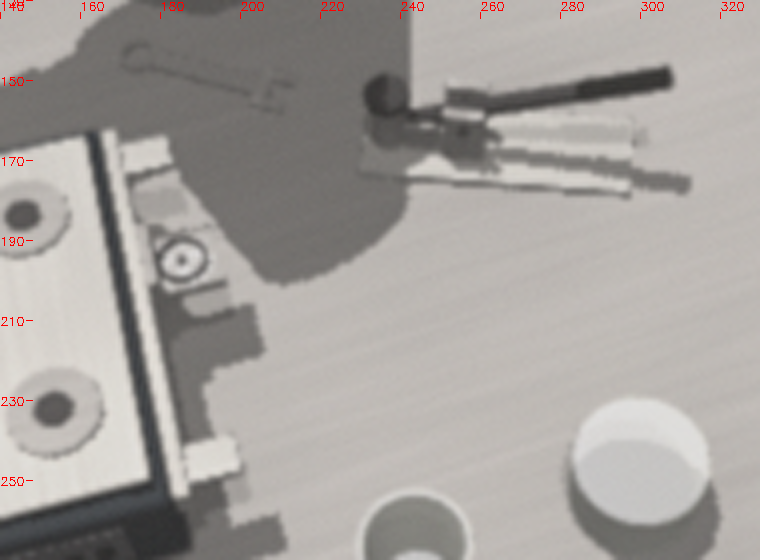

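View pics/b.png

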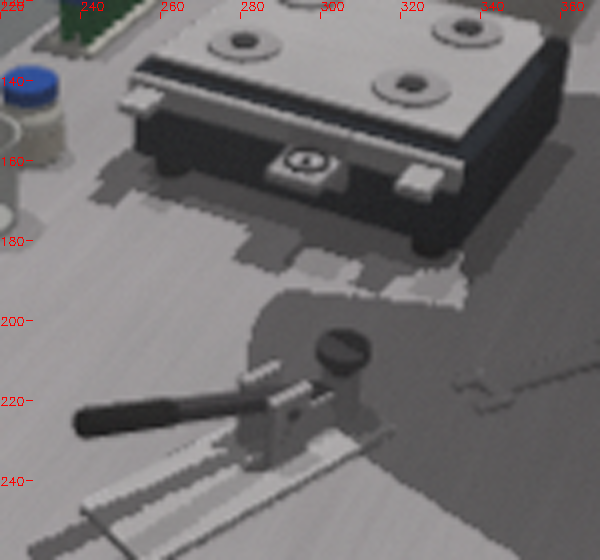

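Crops: scene – ring at (185,194.5), saddle (235.5,153), grip from (284,150) to (307,149), base edges near (231,175)-(297,178), cheeks ~(255,155). Side – ring (295.5,160), saddle disc (305.5,206.5), grip end (240,225), cheeks ~(290,222), rail top edge (253,138)-(335,161).

Run:
```python
from h import *
import pickle
d=pickle.load(open("c0.pkl","rb")); s,e=d["scene"],d["side"]
def tri(a,b):
    P=[np.array(c["mtx"])@np.c_[c["R"],np.ravel(c["t"])] for c in(s,e)]
    X=cv2.triangulatePoints(P[0],P[1],np.array(a,float).reshape(2,1),np.array(b,float).reshape(2,1)).ravel();X=X[:3]/X[3]
    r=[np.linalg.norm(proj(c,X)-p) for c,p in((s,a),(e,b))]
    return X.round(1),np.round(r,1)
for n,a,b,z in(("ring",(185,194.5),(295.5,160),86),("saddle",(235.5,153),(305.5,206.5),66)):
    print(n,ray(s,*a,z).round(1),ray(e,*b,z).round(1),tri(a,b))
print("grip axis scene",ray(s,285,151.8,97),ray(s,306,149,99)); print("grip side",ray(e,262,222.5,97),ray(e,242,225,99))
# base corners z=8 scene
for p in((297,177.5),(241,174.5),(297,160)): print("base sc",ray(s,*p,8).round(1))
for p in((241,247),(256,259.5),(318,227)): print("base sd",ray(e,*p,8).round(1))
# ears, rail in side and scene
for p in((255.5,144.5),(324.5,164.5)): print("ear sd",ray(e,*p,98).round(1))
for p in((177,168),(193,242)): print("ear sc",ray(s,*p,98).round(1))
for p in((254,138.5),(335,161.5)): print("rail top sd",ray(e,*p,98).round(1))
for p in((168,163),(186,253)): print("rail top sc",ray(s,*p,98).round(1))
# clamps discs
for p in((285-4,131),(322.5,141)): print("clamp sd",ray(e,*p,118).round(1))
for p in((145.5,184),(153.5,232)): print("clamp sc",ray(s,*p,118).round(1))
```

```text
ring [552.9 -65.   86. ] [546.7 -57.6  86. ] (array([549.7, -65. ,  81.2]), array([0.1, 0.1]))
saddle [451.1 115.6  66. ] [444.  122.2  66. ] (array([446.5, 116.4,  60.8]), array([0.2, 0.3]))
grip axis scene [520.7799012  245.53699467  97.        ] [534.20845126 306.19692168  99.        ]
grip side [500.64884028 265.02494739  97.        ] [537.02786459 296.24132611  99.        ]
base sc [563.7 273.8   8. ]
base sc [492.8 116.6   8. ]
base sc [502.6 301.    8. ]
base sd [551.9 279.5   8. ]
base sd [498.6 300.6   8. ]
base sd [405. 119.   8.]
ear sd [691.7 -71.7  98. ]
ear sd [453.8 -52.4  98. ]
ear sc [467.3 -63.8  98. ]
ear sc [703.1 -82.1  98. ]
rail top sd [ 715.5 -106.8   98. ]
rail top sd [431.5 -83.   98. ]
rail top sc [441.1 -83.6  98. ]
rail top sc [ 725.5 -106.1   98. ]
clamp sd [ 642.3 -160.5  118. ]
clamp sd [ 496.5 -154.1  118. ]
clamp sc [ 504.1 -156.6  118. ]
clamp sc [ 652.3 -166.9  118. ]
```

The manual's scale: shifts go in shares of 50 mm and turns go in shares of 45 degrees. Converting my numbers, 29 mm is 0.58, -27.5 mm is -0.55.

```bash
python3 jog.py '{"aperture": [85, 85, 85, 85, 85, 85, 85, 85], "x": [0.58, 0.58, 0.58, 0.58, 0.58, 0.58, 0.58, 0.58], "y": [-0.55, -0.55, -0.55, -0.55, -0.55, -0.55, -0.55, -0.55], "z": [0, 0, 0, 0, 0, 0, 0, 0], "drx": [0, 0, 0, 0, 0, 0, 0, 0], "dry": [0, 0, 0, 0, 0, 0, 0, 0], "drz": [0, 0, 0, 0, 0, 0, 0, 0]}'
python3 jog.py '{"aperture": [85, 85, 85, 85, 85, 85, 85, 85], "x": [0.58, 0.58, 0.58, 0.58, 0.58, 0.58, 0.58, 0.58], "y": [-0.55, -0.55, -0.55, -0.55, -0.55, -0.55, -0.55, -0.55], "z": [0, 0, 0, 0, 0, 0, 0, 0], "drx": [0, 0, 0, 0, 0, 0, 0, 0], "dry": [0, 0, 0, 0, 0, 0, 0, 0], "drz": [0, 0, 0, 0, 0, 0, 0, 0]}'
python3 jog.py '{"aperture": [85, 85, 85, 85, 85, 85], "x": [0, 0, 0, 0, 0, 0], "y": [0, 0, 0, 0, 0, 0], "z": [0, 0, 0, 0, 0, 0], "drx": [0, 0, 0, 0, 0, 0], "dry": [0, 0, 0, 0, 0, 0], "drz": [-0.1706, -0.1706, -0.1706, -0.1706, -0.1706, 0]}'
python3 - <<'E'
from h import *
c=cam("wrist"); save(c,"pics/w1.png"); import pickle; pickle.dump(c,open("w1.pkl","wb"))
s=monitor.read_state(); print(s["eef_pos"],s["ee_rot"],s["qpos"],s["clock"])
print("pred",proj(c,(473.5,173,64)),proj(c,(447.6,119,66)),proj(c,(530,288,99)))
E
```

```text
clock: 0.95
eef_pos: [342.8, -169.8, 250.0]
ee_rot: [0.0, 0.974, 0.226, 0.0]
ft_force: [0.4, 0.5, -0.6]
width: 84.3
grip_force: 0.0
clock: 1.75
eef_pos: [454.1, 130.2, 249.9]
ee_rot: [0.0, 0.974, 0.227, -0.0]
ft_force: [0.6, -1.3, 0.2]
width: 85.1
grip_force: 0.0
clock: 2.35
eef_pos: [453.8, 128.4, 249.8]
ee_rot: [-0.0, 0.845, 0.535, -0.0]
ft_force: [0.5, 0.2, -0.3]
width: 84.9
grip_force: 0.0
[453.8331952  128.36338226 249.86885274] [-5.88317410e-05  8.46190279e-01  5.32880842e-01 -1.29034174e-04] [ 1.02619597e-01  1.71933745e-01 -1.70981061e-01  1.22816501e+00
 -8.96105536e-06  2.12020941e+00] 2.4
pred [256.26428595 126.52862761] [256.05247574 179.83086179] [258.157017   -23.75443084]
```

View pics/w1.png

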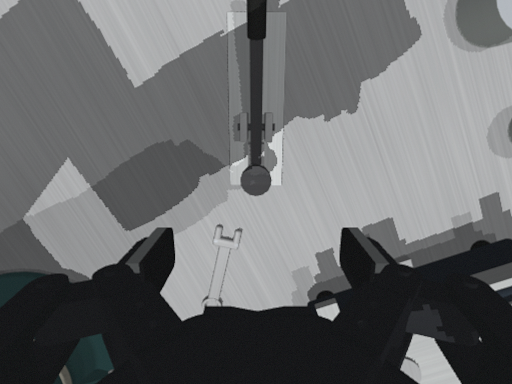

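The wrist view agrees with the estimates: saddle at (256,180), cheeks at (256,127), bar vertical in the image. There is also a spanner on the bench at (225,237)–(212,303), which I'll keep clear of.

```bash
python3 - <<'E'
from h import *; import pickle
c=pickle.load(open("w1.pkl","rb"))
for p in((218,226),(240,232),(212,303)): print("spanner",ray(c,*p,4).round())
for p in((256,180),): print(ray(c,*p,66))
E
python3 jog.py '{"aperture": [85, 85, 85, 85, 85, 85, 85, 85], "x": [0.5, 0.48, 0, 0, 0, 0, 0, 0], "y": [-0.03, 0, 0, 0, 0, 0, 0, 0], "z": [0, 0, 0.8, 0.8, 0.8, 0.8, 0.6, 0.32], "drx": [0, 0, 0, 0, 0, 0, 0, 0], "dry": [0, 0, 0, 0, 0, 0, 0, 0], "drz": [0, 0, 0, 0, 0, 0, 0, 0]}'
python3 jog.py '{"aperture": [25, 25, 25, 25, 25, 25, 25], "x": [0, 0, 0, 0, 0, 0, 0], "y": [0, 0, 0, 0, 0, 0, 0], "z": [0, 0, 0, 0, 0, 0, 0], "drx": [0, 0, 0, 0, 0, 0, 0], "dry": [0, 0, 0, 0, 0, 0, 0], "drz": [0, 0, 0, 0, 0, 0, 0]}' 40
```

```text
spanner [362.  67.   4.]
spanner [386.  45.   4.]
spanner [293. -45.   4.]
[447.45958466 118.84499323  66.        ]
clock: 3.2
eef_pos: [472.3, 173.0, 41.6]
ee_rot: [-0.001, 0.847, 0.532, -0.001]
ft_force: [-0.1, 0.9, 0.2]
width: 85.1
grip_force: 0.0
clock: 3.9
eef_pos: [474.3, 173.5, 45.2]
ee_rot: [0.0, 0.846, 0.534, 0.001]
ft_force: [-0.3, -0.2, 7.7]
width: 35.5
grip_force: 41.5
```

In the tool's units: 25.3 mm is 0.506, -13.4 mm is -0.268, -0.123 rad / 0.7854 = -0.1566.

```bash
python3 jog.py '{"aperture": [25, 25, 25, 25, 25, 25, 25, 25], "x": [-0.268, -0.268, -0.268, -0.268, -0.268, 0, 0, 0], "y": [0.506, 0.506, 0.506, 0.506, 0.506, 0, 0, 0], "z": [0, 0, 0, 0, 0, 0, 0, 0], "drx": [0, 0, 0, 0, 0, 0, 0, 0], "dry": [0, 0, 0, 0, 0, 0, 0, 0], "drz": [0, 0, 0, 0, 0, -0.1566, -0.1553, -0.1553]}'
python3 jog.py '{"aperture": [25, 25], "x": [0, 0], "y": [0, 0], "z": [0, 0], "drx": [0, 0], "dry": [0, 0], "drz": [0, 0]}'
python3 - <<'E'
from h import *; import pickle
d={n:cam(n) for n in("scene","side")}
pickle.dump(d,open("c1.pkl","wb"))
out=[]
for n,(x,y,w,h) in(("scene",(140,130,150,140)),("side",(230,120,150,140))):
    im=cv2.cvtColor(np.asarray(d[n]["image"]),cv2.COLOR_RGB2BGR)[y:y+h,x:x+w]
    im=cv2.resize(im,None,fx=2.6,fy=2.6*1.5,interpolation=cv2.INTER_CUBIC) if 0 else cv2.resize(im,None,fx=2.66,fy=2.66,interpolation=cv2.INTER_CUBIC)
    out.append(im)
cv2.imwrite("pics/c1.png",np.hstack(out))
s=monitor.read_state(); print(s["eef_pos"],s["ee_rot"],s["ft_force"],s["clock"])
E
```

```text
clock: 4.7
eef_pos: [560.3, 58.3, 45.2]
ee_rot: [0.001, 0.733, 0.681, 0.001]
ft_force: [0.9, 1.2, 4.3]
width: 35.5
grip_force: 42.3
clock: 4.9
eef_pos: [559.9, 58.2, 45.2]
ee_rot: [0.001, 0.734, 0.679, 0.001]
ft_force: [0.7, -1.1, 6.4]
width: 35.8
grip_force: 42.7
[559.89896276  58.25394481  45.16342677] [9.37804472e-04 7.34544225e-01 6.78559850e-01 6.57120134e-04] [ 2.29656798 -1.58642841  7.08965338] 5.0
```

View pics/c1.png

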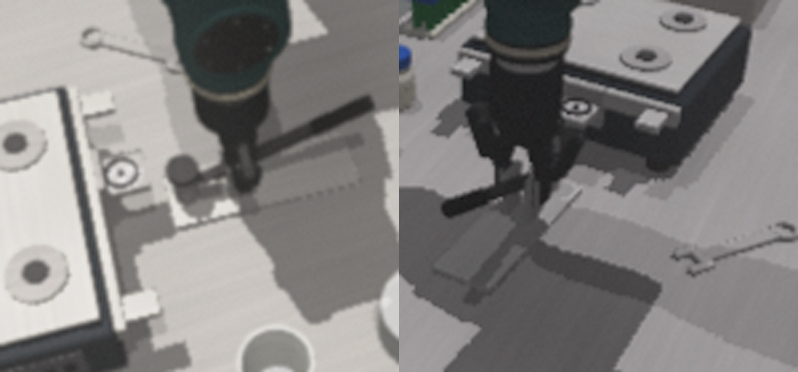

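Scene: ring at (185.5,194.7), saddle at (208.4,193.2), bench base edge from about (207,215) to (275,199.5). The jack is still flat and lined up roughly with the pad.

Run:
```python
from h import *; import pickle
d=pickle.load(open("c1.pkl","rb")); s=d["scene"]
g=np.asarray(s["image"]).astype(int)
# saddle: dark blob
m=((g.max(2)<85)*255).astype(np.uint8); r=m[183:203,200:217]; print((r//255).tolist().__len__())
for row in (r//255): print(''.join('#' if v else '.' for v in row))
gr=cv2.cvtColor(np.asarray(s["image"]),cv2.COLOR_RGB2GRAY)[183:206,172:200]
for row in gr: print(' '.join('%3d'%v for v in row))
ring=ray(s,185.5,194.7,86);sad=ray(s,208.4,193.2,66)
u=np.array([-.0795,-.9968]);v=np.array([.9968,-.0795])
print(ring,sad,(ring-sad)[:2]@u,(ring-sad)[:2]@v)
a,b=ray(s,207,215,0),ray(s,275,199.5,0); print(np.arctan2(*(a-b)[[1,0]]),a,b)
```

```text
20
.................
.................
.................
.................
.................
.................
.................
.................
.................
.................
.................
.................
.............###.
............#####
.....#.....######
.....###########.
......########...
.......####......
.................
.................
203 153 155 169 174 175 174 175 175 177 179 183 183 189 188 196 199 199 198 200 200 199 199 199 201 201 199 201
208 158 134 159 173 180 180 178 181 186 192 195 197 197 197 199 199 199 199 198 200 201 200 200 200 200 198 200
213 171 141 151 170 178 177 180 183 194 199 200 198 199 200 200 198 199 195 189 189 197 199 199 199 199 200 199
221 202 178 176 165 145 139 141 153 181 197 198 194 186 188 194 189 190 181 166 168 187 199 199 198 198 200 199
222 215 195 192 174 134 120 122 129 152 178 183 174 156 164 178 171 176 178 178 182 185 195 200 199 199 198 199
224 217 198 195 180 134 122 125 128 139 145 145 143 146 154 168 178 191 197 196 196 192 195 198 199 198 197 199
224 217 200 197 184 142 130 146 154 151 138 126 124 124 123 134 1
[... 1360 characters left out ...]
17 117 118 126 146 181 198 199
131 203 225 224 204 138  98  96 113 150 181 175 154 144 137 128 125 119 117 124 132 143 154 162 172 188 199 199
108 175 221 226 211 148 103  97  99 112 125 120 108 109 117 127 139 144 153 162 167 169 171 171 175 182 196 200
 94 160 220 227 213 159 110  96  96  97  99  97  98 116 147 162 167 169 171 173 173 173 173 173 174 181 195 200
 87 150 217 228 216 168 111  95  97  96  97  99 101 123 162 174 174 173 173 174 174 174 173 171 174 177 193 193
[554.05137804 -63.83808105  86.        ] [558.91689062  -1.94911555  66.        ] 62.07772907021455 0.07022981690419136
-1.6718677135756965 [587.54586303 -21.85966296   0.        ] [608.33040308 183.08179628   0.        ]
```

In the tool's units: -15 mm is -0.3, -5 mm is -0.1.

```bash
python3 jog.py '{"aperture": [25, 25, 25, 25, 25], "x": [-0.3, -0.3, -0.3, -0.1, -0.06], "y": [0, 0, 0, 0, 0], "z": [0, 0, 0, 0, 0], "drx": [0, 0, 0, 0, 0], "dry": [0, 0, 0, 0, 0], "drz": [0, 0, 0, 0, 0]}'
python3 jog.py '{"aperture": [25, 25], "x": [-0.04, 0], "y": [0, 0], "z": [0, 0], "drx": [0, 0], "dry": [0, 0], "drz": [0, 0]}'
python3 jog.py '{"aperture": [25, 25], "x": [-0.04, 0], "y": [0, 0], "z": [0, 0], "drx": [0, 0], "dry": [0, 0], "drz": [0, 0]}'
```

```text
clock: 5.5
eef_pos: [555.7, 5.8, 45.2]
ee_rot: [0.0, 0.735, 0.678, 0.001]
ft_force: [0.7, 8.6, 8.8]
width: 35.4
grip_force: 42.8
clock: 5.7
eef_pos: [555.6, 4.0, 45.2]
ee_rot: [0.0, 0.735, 0.678, 0.001]
ft_force: [0.2, 5.2, 8.0]
width: 35.7
grip_force: 42.8
clock: 5.9
eef_pos: [555.4, 2.2, 45.2]
ee_rot: [0.0, 0.735, 0.679, 0.001]
ft_force: [0.7, 5.8, 8.1]
width: 35.4
grip_force: 42.8
```

In the tool's units: -1 mm is -0.02.

```bash
python3 jog.py '{"aperture": [25, 25], "x": [-0.02, 0], "y": [0, 0], "z": [0, 0], "drx": [0, 0], "dry": [0, 0], "drz": [0, 0]}'|grep -E 'eef|ft'
python3 jog.py '{"aperture": [25, 25], "x": [-0.02, 0], "y": [0, 0], "z": [0, 0], "drx": [0, 0], "dry": [0, 0], "drz": [0, 0]}'|grep -E 'eef|ft'
python3 jog.py '{"aperture": [25, 25], "x": [-0.02, 0], "y": [0, 0], "z": [0, 0], "drx": [0, 0], "dry": [0, 0], "drz": [0, 0]}'|grep -E 'eef|ft'
```

```text
eef_pos: [555.4, 1.4, 45.2]
ft_force: [0.8, 7.5, 8.6]
eef_pos: [555.3, 0.4, 45.2]
ft_force: [0.1, 7.4, 8.5]
eef_pos: [555.2, -0.6, 45.2]
ft_force: [0.6, 7.5, 9.0]
```

In the tool's units: -1 mm is -0.02.

```bash
python3 jog.py '{"aperture": [25, 25], "x": [-0.02, 0], "y": [0, 0], "z": [0, 0], "drx": [0, 0], "dry": [0, 0], "drz": [0, 0]}'|grep -E 'eef|ft'
python3 jog.py '{"aperture": [25, 25], "x": [-0.02, 0], "y": [0, 0], "z": [0, 0], "drx": [0, 0], "dry": [0, 0], "drz": [0, 0]}'|grep -E 'eef|ft'
python3 jog.py '{"aperture": [25, 25], "x": [-0.02, 0], "y": [0, 0], "z": [0, 0], "drx": [0, 0], "dry": [0, 0], "drz": [0, 0]}'|grep -E 'eef|ft'
```

```text
eef_pos: [555.1, -1.6, 45.2]
ft_force: [0.8, 8.1, 8.2]
eef_pos: [555.0, -2.6, 45.2]
ft_force: [1.1, 8.3, 9.0]
eef_pos: [554.9, -3.6, 45.2]
ft_force: [0.9, 7.0, 8.2]
```

In the tool's units: -1 mm is -0.02.

```bash
python3 jog.py '{"aperture": [25, 25], "x": [-0.02, 0], "y": [0, 0], "z": [0, 0], "drx": [0, 0], "dry": [0, 0], "drz": [0, 0]}'|grep -E 'eef|ft'
python3 jog.py '{"aperture": [25, 25], "x": [-0.02, 0], "y": [0, 0], "z": [0, 0], "drx": [0, 0], "dry": [0, 0], "drz": [0, 0]}'|grep -E 'eef|ft'
python3 - <<'E'
from h import *; import pickle
d0=pickle.load(open("c0.pkl","rb"))
d={n:cam(n) for n in("scene","side")}; pickle.dump(d,open("c2.pkl","wb"))
out=[]
for n,(x,y,w,h) in(("scene",(140,150,130,120)),("side",(230,110,130,120))):
    im=cv2.cvtColor(np.asarray(d[n]["image"]),cv2.COLOR_RGB2BGR)[y:y+h,x:x+w]
    out.append(cv2.resize(im,None,fx=3,fy=3,interpolation=cv2.INTER_CUBIC))
cv2.imwrite("pics/c2.png",np.hstack(out))
# shaker shift by template: near-left clamp/ear patches
for n,(x,y,w,h) in(("scene",(75,175,110,100)),("side",(235,110,40,40))):
    a=cv2.cvtColor(np.asarray(d0[n]["image"]),cv2.COLOR_RGB2GRAY)[y:y+h,x:x+w].astype(np.float32)
    b=cv2.cvtColor(np.asarray(d[n]["image"]),cv2.COLOR_RGB2GRAY)[y:y+h,x:x+w].astype(np.float32)
    print(n,cv2.phaseCorrelate(a,b,cv2.createHanningWindow((w,h),cv2.CV_32F)))
E
```

```text
eef_pos: [554.9, -4.0, 45.2]
ft_force: [2.1, 13.5, 8.8]
eef_pos: [554.9, -4.2, 45.2]
ft_force: [3.1, 20.3, 9.1]
scene ((0.07230000062131126, 0.005876185626604524), 0.9378994315465291)
side ((0.014392519132286452, 0.03650517637338524), 1.0267474177479743)
```

View pics/c2.png

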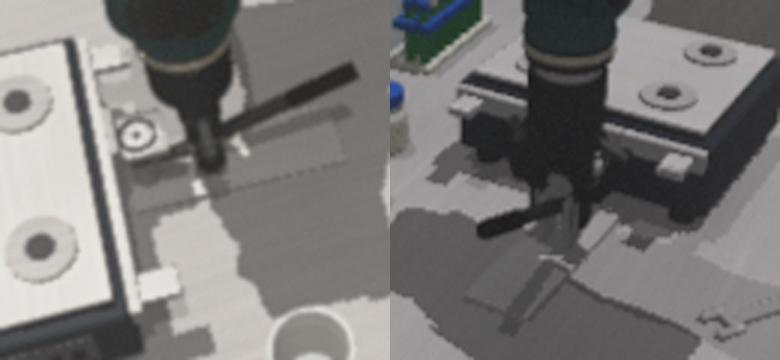

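The scene view shows the saddle under the lug, with the ring at (186,195) unchanged. The push stalled at about 20 N and the shaker shifted less than 0.1 px, so the saddle is butted against the fence. Next I'll release, rise and move over the grip.

In the tool's units: 0.8 mm is 0.016.

```bash
python3 jog.py '{"aperture": [25, 25, 45, 85, 85, 85, 85], "x": [0, 0.016, 0, 0, 0, 0, 0], "y": [0, 0, 0, 0, 0, 0, 0], "z": [0, 0, 0, 0, 0, 0, 0], "drx": [0, 0, 0, 0, 0, 0, 0], "dry": [0, 0, 0, 0, 0, 0, 0], "drz": [0, 0, 0, 0, 0, 0, 0]}' 
python3 jog.py '{"aperture": [85, 85, 85, 85, 0, 0, 0, 0], "x": [0, 0, 0, 0, 0.84, 0.84, 0.82, 0], "y": [0, 0, 0, 0, 0, 0, 0, 0], "z": [-0.4, -1, -1, 0, 0, 0, 0, 0], "drx": [0, 0, 0, 0, 0, 0, 0, 0], "dry": [0, 0, 0, 0, 0, 0, 0, 0], "drz": [0, 0, 0, 0, 0, 0, 0, 0]}'
python3 jog.py '{"aperture": [0, 0, 0, 0], "x": [0, 0, 0, 0], "y": [0, 0, 0, 0], "z": [0, 0, 0, 0], "drx": [0, 0, 0, 0], "dry": [0, 0, 0, 0], "drz": [0, 0, 0, 0]}'
python3 - <<'E'
from h import *; import pickle
d={n:cam(n) for n in("scene","side")}; pickle.dump(d,open("c3.pkl","wb"))
out=[]
for n,(x,y,w,h) in(("scene",(140,150,140,120)),("side",(200,110,140,170))):
    im=cv2.cvtColor(np.asarray(d[n]["image"]),cv2.COLOR_RGB2BGR)[y:y+h,x:x+w]
    out.append(cv2.copyMakeBorder(cv2.resize(im,None,fx=2.8,fy=2.8,interpolation=cv2.INTER_CUBIC),0,int(2.8*(170-h)),0,0,0))
cv2.imwrite("pics/c3.png",np.hstack(out))
E
```

```text
clock: 8.3
eef_pos: [554.1, -5.7, 44.0]
ee_rot: [0.0, 0.734, 0.679, -0.0]
ft_force: [-0.3, -0.2, -0.5]
width: 85.3
grip_force: 0.0
clock: 9.1
eef_pos: [563.5, 122.8, 163.6]
ee_rot: [-0.0, 0.733, 0.681, 0.0]
ft_force: [-0.3, -1.0, -0.0]
width: 27.4
grip_force: 0.0
clock: 9.5
eef_pos: [563.8, 118.1, 164.0]
ee_rot: [0.0, 0.734, 0.679, -0.0]
ft_force: [-0.1, -0.4, 0.3]
width: -0.0
grip_force: 0.0
```

View pics/c3.png

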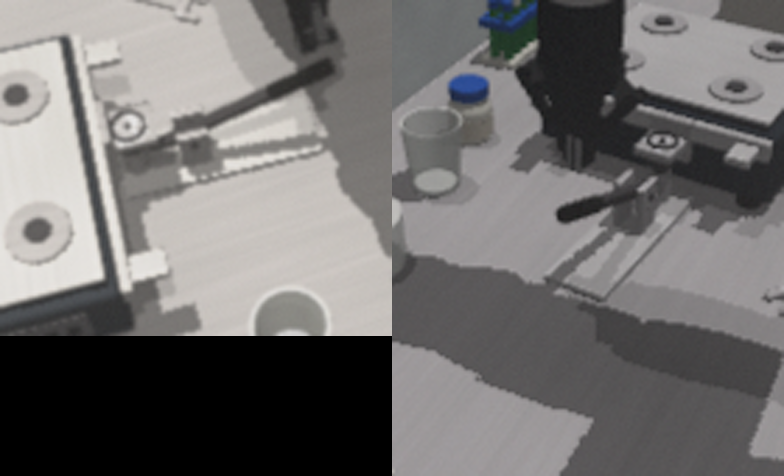

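The jack stays butted under the pad with its handle up: scene grip from (243.6,180.4) to (259.6,173.2), side grip from (274,182) to (260,186). I'll check that the fingertips are above the grip.

Run:
```python
from h import *; import pickle
d=pickle.load(open("c3.pkl","rb"));s,e=d["scene"],d["side"]
b=np.array([3.5,-3.2,0])
print("scene grip",ray(s,243.6,180.4,88)-b,ray(s,259.6,173.2,104)-b)
print("side grip",ray(e,274,182,88)+b,ray(e,260,186,104)+b)
print("tip proj side",proj(e,(563.8,118.1,145)-b),"obs ~264,167; scene",proj(s,(563.8,118.1,145)+b), "obs ~", 140+325/2.8,150+45/2.8)
print("press pt proj", proj(s,(565,123,100)+b),proj(e,(565,123,100)-b))
```

```text
scene grip [563.41789388 103.99144713  88.        ] [566.53530699 150.57046844 104.        ]
side grip [556.64967115  81.47108269  88.        ] [572.04539353 137.49464294 104.        ]
tip proj side [266.15847869 170.19391545] obs ~264,167; scene [248.08969255 167.20999936] obs ~ 256.07142857142856 166.07142857142858
press pt proj [250.12477074 176.45829356] [264.76558672 185.17773578]
```

In the tool's units: 18 mm is 0.36, 14 mm is 0.28.

```bash
python3 jog.py '{"aperture": [0, 0, 0], "x": [0, 0, 0], "y": [0, 0, 0], "z": [0.36, 0.28, 0], "drx": [0, 0, 0], "dry": [0, 0, 0], "drz": [0, 0, 0]}'
python3 jog.py '{"aperture": [0, 0, 0, 0], "x": [0.024, 0.024, 0.024, 0.024], "y": [0, 0, 0, 0], "z": [0.1, 0.1, 0.1, 0.1], "drx": [0, 0, 0, 0], "dry": [0, 0, 0, 0], "drz": [0, 0, 0, 0]}'
python3 jog.py '{"aperture": [0, 0, 0, 0], "x": [0.024, 0.024, 0.024, 0.024], "y": [0, 0, 0, 0], "z": [0.1, 0.1, 0.1, 0.1], "drx": [0, 0, 0, 0], "dry": [0, 0, 0, 0], "drz": [0, 0, 0, 0]}'
```

```text
clock: 9.9
eef_pos: [562.9, 118.7, 130.6]
ee_rot: [-0.001, 0.734, 0.679, -0.001]
ft_force: [-0.6, -0.8, 0.0]
width: -0.2
grip_force: 0.0
clock: 10.3
eef_pos: [564.6, 124.1, 112.1]
ee_rot: [0.0, 0.734, 0.679, 0.001]
ft_force: [-0.5, 2.4, 10.1]
width: -0.2
grip_force: 4.7
clock: 10.7
eef_pos: [565.0, 129.0, 92.5]
ee_rot: [0.0, 0.734, 0.679, 0.001]
ft_force: [-1.4, 0.4, 11.5]
width: -0.4
grip_force: 5.9
```

In the tool's units: 4 mm is 0.08, 3 mm is 0.06.

```bash
python3 jog.py '{"aperture": [0, 0, 0], "x": [0.016, 0.01, 0], "y": [0, 0, 0], "z": [0.08, 0.06, 0], "drx": [0, 0, 0], "dry": [0, 0, 0], "drz": [0, 0, 0]}'
python3 jog.py '{"aperture": [0, 0], "x": [0.004, 0], "y": [0, 0], "z": [0.03, 0], "drx": [0, 0], "dry": [0, 0], "drz": [0, 0]}'
python3 jog.py '{"aperture": [0, 0, 0], "x": [0, 0, 0], "y": [0, 0, 0], "z": [0.02, 0, 0], "drx": [0, 0, 0], "dry": [0, 0, 0], "drz": [0, 0, 0]}'
```

```text
clock: 11.0
eef_pos: [565.1, 130.0, 85.3]
ee_rot: [0.001, 0.734, 0.679, 0.0]
ft_force: [-0.9, -0.4, 10.8]
width: -0.2
grip_force: 5.5
clock: 11.2
eef_pos: [565.1, 130.1, 84.0]
ee_rot: [0.001, 0.734, 0.679, 0.0]
ft_force: [-0.4, -0.6, 12.0]
width: 0.4
grip_force: 5.7
clock: 11.5
eef_pos: [565.2, 130.2, 83.1]
ee_rot: [0.001, 0.734, 0.679, 0.001]
ft_force: [-1.1, 0.1, 11.8]
width: -0.2
grip_force: 5.7
```

In the tool's units: 1 mm is 0.02.

```bash
python3 jog.py '{"aperture": [0, 0], "x": [0, 0], "y": [0, 0], "z": [0.02, 0], "drx": [0, 0], "dry": [0, 0], "drz": [0, 0]}'|grep -E 'eef|ft'
python3 jog.py '{"aperture": [0, 0], "x": [0, 0], "y": [0, 0], "z": [0.02, 0], "drx": [0, 0], "dry": [0, 0], "drz": [0, 0]}'|grep -E 'eef|ft'
python3 jog.py '{"aperture": [0, 0, 0], "x": [0, 0, 0], "y": [0, 0, 0], "z": [0.02, 0, 0], "drx": [0, 0, 0], "dry": [0, 0, 0], "drz": [0, 0, 0]}'|grep -E 'eef|ft'
```

```text
eef_pos: [565.2, 130.3, 82.4]
ft_force: [-3.4, 0.7, 17.8]
eef_pos: [565.2, 130.3, 81.8]
ft_force: [-4.7, -1.5, 22.7]
eef_pos: [565.3, 130.3, 81.3]
ft_force: [-6.4, -0.3, 28.8]
```

```bash
cat > lift.py <<'E'
from h import *; import pickle
d0=pickle.load(open("c0.pkl","rb")); d={n:cam(n) for n in("scene","side")}
P=[];A=[]
for n,(x,y) in(("scene",(185,194.5)),("side",(295.5,160))):
    G=lambda c:cv2.resize(cv2.cvtColor(np.asarray(c["image"]),cv2.COLOR_RGB2GRAY),None,fx=4,fy=4,interpolation=cv2.INTER_CUBIC)
    a,b=G(d0[n]),G(d[n]); X,Y=int(4*x),int(4*y)
    r=cv2.matchTemplate(b[Y-80:Y+80,X-80:X+80],a[Y-24:Y+24,X-28:X+28],cv2.TM_CCOEFF_NORMED)
    _,v,_,l=cv2.minMaxLoc(r); sh=((l[0]-52)/4,(l[1]-56)/4); print(n,sh,round(v,3))
    A.append(np.c_[[x,y]]*1.);P.append((np.c_[[x+sh[0],y+sh[1]]]))
M=[np.array(d[n]["mtx"])@np.c_[d[n]["R"],np.ravel(d[n]["t"])] for n in d]
t=lambda Q:(lambda X:(X[:3]/X[3]).ravel())(cv2.triangulatePoints(M[0],M[1],*Q))
print("shift",(t(P)-t(A)).round(1), monitor.read_state()["ft_force"].round(1),monitor.read_state()["clock"])
E
python3 lift.py
```

```text
scene (-1.25, -2.25) 0.915
side (0.25, -4.25) 0.927
shift [ 0.8 -1.6 14. ] [-6.4  0.4 28.8] 12.3
```

The pad is up about 14 mm with the handle at its stop. Now I'll let it come back up.

In the tool's units: -5 mm is -0.1, -1.2 mm is -0.024.

```bash
python3 jog.py '{"aperture": [0, 0, 0, 0, 0, 0, 0], "x": [0, -0.008, -0.024, -0.024, -0.024, -0.024, -0.024], "y": [0, 0, 0, 0, 0, 0, 0], "z": [-0.08, -0.08, -0.1, -0.1, -0.1, -0.1, -0.1], "drx": [0, 0, 0, 0, 0, 0, 0], "dry": [0, 0, 0, 0, 0, 0, 0], "drz": [0, 0, 0, 0, 0, 0, 0]}'
python3 jog.py '{"aperture": [0, 0, 0, 0, 0, 0, 0], "x": [-0.024, -0.024, -0.024, -0.024, 0, 0, 0], "y": [0, 0, 0, 0, 0, 0, 0], "z": [-0.1, -0.1, -0.1, -0.12, -0.12, 0, 0], "drx": [0, 0, 0, 0, 0, 0, 0], "dry": [0, 0, 0, 0, 0, 0, 0], "drz": [0, 0, 0, 0, 0, 0, 0]}'
python3 lift.py
python3 - <<'E'
from h import *
d={n:cam(n) for n in("scene","side")}
out=[]
for n,(x,y,w,h) in(("scene",(140,140,140,130)),("side",(220,110,140,130))):
    im=cv2.cvtColor(np.asarray(d[n]["image"]),cv2.COLOR_RGB2BGR)[y:y+h,x:x+w]
    out.append(cv2.resize(im,None,fx=2.8,fy=2.8,interpolation=cv2.INTER_CUBIC))
cv2.imwrite("pics/c4.png",np.hstack(out))
E
```

```text
clock: 13.0
eef_pos: [564.6, 123.9, 113.1]
ee_rot: [0.0, 0.734, 0.679, 0.001]
ft_force: [-0.2, 1.7, 7.1]
width: 0.0
grip_force: 3.3
clock: 13.7
eef_pos: [563.8, 119.0, 139.5]
ee_rot: [0.0, 0.734, 0.679, 0.0]
ft_force: [-0.6, 1.0, -0.8]
width: 0.1
grip_force: 0.0
scene (0.0, 0.0) 0.974
side (0.0, 0.0) 0.987
shift [0. 0. 0.] [ 0.9 -0.1 -0. ] 13.8
```

View pics/c4.png

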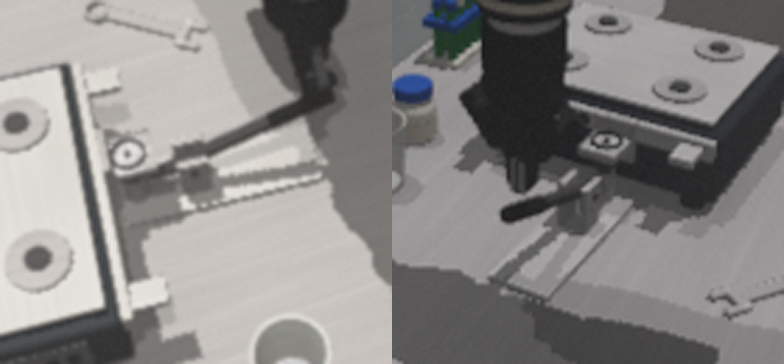

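The handle is back up, the ring is exactly where it started, and the jack is unmoved. Second press.

In the tool's units: 9 mm is 0.18, 5 mm is 0.1.

```bash
python3 jog.py '{"aperture": [0, 0, 0, 0, 0], "x": [0, 0.024, 0.024, 0.024, 0.024], "y": [0, 0, 0, 0, 0], "z": [0.18, 0.1, 0.1, 0.1, 0.1], "drx": [0, 0, 0, 0, 0], "dry": [0, 0, 0, 0, 0], "drz": [0, 0, 0, 0, 0]}'
python3 jog.py '{"aperture": [0, 0, 0, 0, 0, 0, 0, 0], "x": [0.024, 0.024, 0.024, 0.024, 0.016, 0.01, 0.004, 0], "y": [0, 0, 0, 0, 0, 0, 0, 0], "z": [0.1, 0.1, 0.1, 0.1, 0.08, 0.06, 0.04, 0], "drx": [0, 0, 0, 0, 0, 0, 0, 0], "dry": [0, 0, 0, 0, 0, 0, 0, 0], "drz": [0, 0, 0, 0, 0, 0, 0, 0]}'
python3 jog.py '{"aperture": [0, 0, 0], "x": [0, 0, 0], "y": [0, 0, 0], "z": [0.02, 0.02, 0], "drx": [0, 0, 0], "dry": [0, 0, 0], "drz": [0, 0, 0]}'
```

```text
clock: 14.4
eef_pos: [564.3, 124.0, 110.3]
ee_rot: [0.0, 0.734, 0.679, 0.0]
ft_force: [-2.1, 2.4, 11.7]
width: -0.0
grip_force: 5.6
clock: 15.2
eef_pos: [564.8, 129.8, 82.1]
ee_rot: [0.001, 0.734, 0.679, 0.0]
ft_force: [-5.3, -3.1, 19.3]
width: 0.2
grip_force: 9.7
clock: 15.5
eef_pos: [564.9, 129.8, 81.1]
ee_rot: [0.001, 0.734, 0.679, 0.001]
ft_force: [-8.6, -2.7, 31.6]
width: 0.2
grip_force: 15.8
```

```bash
python3 jog.py '{"aperture": [0, 0, 0, 0], "x": [0, 0, 0, 0], "y": [0, 0, 0, 0], "z": [0, 0, 0, 0], "drx": [0, 0, 0, 0], "dry": [0, 0, 0, 0], "drz": [0, 0, 0, 0]}'; python3 lift.py; python3 lift.py
```

```text
clock: 15.9
eef_pos: [564.9, 129.8, 81.1]
ee_rot: [0.001, 0.734, 0.679, 0.001]
ft_force: [-9.1, -3.9, 30.5]
width: -0.2
grip_force: 15.5
scene (-1.25, -2.5) 0.906
side (0.5, -4.25) 0.912
shift [ 0.  -1.4 14.2] [-7.9 -2.4 30.1] 16.0
scene (-1.25, -2.5) 0.9
side (0.25, -4.25) 0.919
shift [ 0.5 -1.3 14.3] [-8.4 -3.3 29.9] 16.1
```

The side of the shaker is raised about 14 mm and steady, with the handle held at its stop.

```bash
python3 -c "
from rig import manip, vision, monitor, close_job
print(close_job())"
```

```text
the job is handed in; nothing more can be done
None
```

I handed the job in at about 16 s with the handle held at its stop (about 30 N on the tool) and the bracket side of the shaker raised about 14 mm and still; the jack had been butted against the fence, and the first stroke went right down and came fully back up, though the hand-in returned no verdict.

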